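# Put a find away in the specimen cabinet

## Task

Pull the upper left drawer of the grey specimen cabinet (left as you face its fronts) all the way out to its stop. Then take the polished stone axe head from the finds tray and lay it gently, flat, in the empty compartment at the front of that drawer; do not drop it. Leave the drawer out, the other drawers shut and the other finds on the tray where they are.

Things in the scene. Friction and masses are not known exactly. Their poses are not given: they have to be found in the camera images.
- cabinet: Grey steel specimen cabinet, fixed: 360 wide, 290 deep, 198 high. Two half-width drawers side by side on top, two full-width drawers below. Origin at the foot of the front face, middle of its width; x points into the cabinet (away from the fronts), y to the left as you face the fronts, z up. The top is a plain slab whose front edge is flush with the closed fronts; a white lidded box 42 high stands on it, 170 or more behind the front edge.
- drawer_left (a joint): Upper left drawer, the one to pull: 0 = shut, grows as it slides out along the cabinet's -x, stop at 0.170 m. It may start up to 20 mm open. Sliding friction about 2.5 N and light damping; stays where it is left.
- left_handle (a point): Middle of the bar handle of the upper left drawer (moves with it): round steel bar 11 in diameter, 101 long over its ends, along the cabinet's y, its axis 35 in front of the drawer front (29 clear behind it, but for the two posts 38 either side of the middle) and 32 below the cabinet's top. Axes as the cabinet's.
- left_bed (a point): Middle of the foam floor of the empty front compartment of the upper left drawer (moves with it), 119 behind the handle's axis along x, 27 below it. The compartment is 130 deep (x) by 150 wide (y); side walls rise 36 above the foam, the drawer front 44, the cross divider at its back 32. With the drawer at its stop the compartment is wholly clear of the cabinet: its middle is 86 in front of the cabinet's front face. Axes as the cabinet's.
- right_handle (a point): Middle of the same handle on the upper right drawer, which stays shut; 179 to the right of the left one.
- drawer_right (a joint): Upper right drawer, starts shut (0).
- drawer_middle (a joint): Upper full-width drawer, starts shut (0). Its handle is 58 lower than the upper ones, in the middle of the width.
- drawer_bottom (a joint): Lowest drawer, starts shut (0). Its handle is 116 lower than the upper ones.
- tray: Cream moulded finds tray, fixed, 306 x 396 over the rim, floor 4 thick, rim 20 high. Origin under its centre, x the short side. It holds five finds: in the row farther from the robot the axe head, the hammerstone and the sherd in any order about 100 apart; in the nearer row an antler tine and a small white card box.
- axe_head: Polished dark grey-green stone axe head lying flat, 93 long (x), 26 thick, tapering from 32 wide at the butt (-x) to 47 near the cutting edge (+x), 43 wide at the middle; flat sides (upright from 8 to 18 above the underside), 0.13 to 0.25 kg. Origin at the middle of its underside, z up.
- axe_center (a point): Centre of the axe head, 13 above its underside.
- hammerstone: Brownish grey rounded pebble 68 x 58 x 38 on the tray, loose. Origin under its centre.
- sherd: Flat red-brown potsherd about 70 x 60 x 9 on the tray, loose. Origin under its middle.
- antler: Forked antler tine about 128 long, 18 thick, on the near part of the tray, loose.
- find_box: Small open white card box 60 x 80 x 22 with a bone in it, on the near part of the tray, loose.
Things that resemble listed ones, but are neither listed nor needed, are in the scene too. Leave any orange look-alike of the axe_head alone.

How it is judged:
By the outcome, as a careful person would: the job done as asked, in the order asked, and still so for the second after the job is handed in, with the robot touching nothing.
It also fails if it takes over 58 s, if anything falls off the work surface, if the arm or the gripper's body presses on something with over 40 N, if the wrist force passes 120 N, or if a joint passes its speed limit or range.

## Robot

A 6-joint arm with a two-finger parallel gripper is mounted at the origin on the work surface. World frame = base frame: x ahead of the robot, y to its left, z up, the work surface at z = 0. Lengths are in m, angles in rad, forces in N, time in s.
With the tool pointing down it reaches from about 0.375 to 0.975 m from the base axis. Payload 3.8 kg.
Tool frame: the origin (TCP) lies midway between the tips of the shut fingers; the grasp point (between the pads) lies 19 mm behind it (grasp_offset is the distance from the TCP to the grasp point, in m); z points along the fingers, y is the direction in which the jaws open and shut (so a half turn about z gives the same grasp; the last joint's range is limited). The gripper opens to 85 mm and grips with 20 to 120 N. Pads are 22 mm wide; open, the fingers measure 114 mm over their backs; the gripper's body (76 mm by 85 mm) begins 54 mm behind the grasp point. The pads swing forward as they close: fully open they stand 13 mm farther back than shut.
Start: joints at [1.115, 0.264, 1.604, -0, 1.274, -0.037], TCP at [0.274, 0.617, 0.231] pointing down, gripper open.
Joint ranges: [-2.63, 2.63], [-0.94, 2.18], [0.31, 2.57], [-1.31, 4.45], [0, 2.66], [-2.55, 2.55]. Speed limits (rad/s): [2.57, 2.57, 3.14, 3.14, 3.14, 3.14].

## Interface

Orientations are given as a unit quaternion [x, y, z, w].
In Python, from station import * gives the robot as it stands. The module is installed in compiled form; this text tells all that it offers.
- The arm moves only by the tool play_rows, never from a script. Its argument "commands" is a list that holds one entry, the list of rows, each a list of 7 numbers: the turn, a rotation vector about the tool's x, y, z in degrees, then the shift along the tool's x, y, z in cm, then the opening, from -1 (shut) to 1 (fully open), so that 0 is half open. A call has 1 to 12 rows; each row shifts and turns the commanded pose from where the row before left it, along the tool's axes as they then stand; what a row does not reach is not made up. A row lasts 1/10 s, in which the tool goes at most 50 mm and 8.59 degrees, less where a joint would pass 70% of its speed; a pose out of reach is approached as far as the arm can. A call is refused whole if a number of a shift passes 5 or a number of a turn 8.59, either way. A call with a gripper value outside its range is refused whole. The fingers move at their own pace and stop on an object; "force" is the grip in N (left out, the last holds). Time passes only in rows, so rows that do not move let the fingers close. It gives the time, the measured TCP pose, the force and the opening at its end, in the units of the state.
- observe(): the state, without advancing time (a new reading comes with each control period).
- grab_frame(name): name is "scene" or "side" or "wrist"; returns the picture (384x512x3 uint8, red, green, blue); there is no depth.
- camera_model(name): a dict with "fovy" (degrees; the focal length in pixels is half the picture's height over the tangent of half this angle, whatever the lens; pixels are square), "cx", "cy" (the principal point, pixels), "world_to_cam" (4x4, takes a point from world to camera coordinates); the wrist camera has in their place "tool_from_camera" (4x4, takes a point from camera to tool coordinates, whose origin is the TCP and whose axes are the flange's). Camera axes: x right, y down, z forward; pixel columns grow to the right and rows downward; lengths in m; the calibration is good to about 2 mm. A picture is of the moment at which its call begins: read the wrist's pose just before it. camera_model takes no time and is no camera call.
- hand_in(): hands the job in, once; it reports no verdict.
Trained networks look in the newest picture that a camera, given by its name, has taken for a name from the list of things; names that differ only in an ending like _2 or _b are one class to them, and where a whole thing is asked for, a point or a joint stands for the part that bears it (a point fixed in the world has none). Each returns a list of dicts, best first, with "p" (0 to 1); they miss things now and then, are a little off and sometimes report something else, mostly with a low value. They report only what shows in the picture. A call takes as long as a camera call. They do not tell look-alikes from the thing itself.
- regions_of(camera, target): "pixels" (384x512 bool, what is visible of it) and "rect" ([centre column, centre row, width, height] in pixels, round what is visible of it).
The state is a dict: "time": time; "qpos": joint angles; "joint_velocities": joint speeds; "effort": joint torques, N m; "eef_pos": TCP position; "tcp_rot": TCP orientation; "force": force on the tool from outside, world axes, zero at the start; "moment": the same for the moment, N m; "width": finger opening in m.
Only numpy, scipy, OpenCV 4.12 (cv2) and the standard library are available. Lean on these libraries where they do the work, as an engineer would, in place of code of your own. Each camera call takes 0.05 s, during which the arm holds its last target.

## Working session

There is one attempt and no reset: what is moved stays moved. The work goes in short steps, Python scripts to look and compute and a tool call to move; the robot and the scene stay as the last step left them, time stands still between calls to the robot, and variables do not carry over. Pictures are saved under pics/ and viewed, and the job is handed in when it is done.

Besides the shell and the picture viewer there is one more tool, called after "Emit:" in YAML: its name, and indented under it one key for each argument. play_rows: Moves the arm, as the interface text tells. Its arguments: {"type":"object","properties":{"commands":{"type":"array"},"force":{"type":"number"}},"required":["commands"]}

```bash
mkdir -p pics; python3 - <<'E'
from station import *
import cv2
s=observe(); print(s)
for n in ["scene","side","wrist"]:
    im=grab_frame(n); cv2.imwrite(f"pics/{n}0.png",im[:,:,::-1])
    print(n,camera_model(n))
E
```

```text
{'time': 0.0, 'qpos': array([ 1.11510889e+00,  2.64735763e-01,  1.60535406e+00, -4.94992766e-06,
        1.27366981e+00, -3.68953644e-02]), 'joint_velocities': array([ 1.05244937e-03, -8.62103370e-04, -3.81677614e-04, -3.47592757e-05,
        4.21213003e-04,  2.15269310e-04]), 'effort': array([-6.64057534e-04, -5.15107119e+01, -3.67321837e+01, -5.39818686e-06,
        1.27495191e-02,  1.44846950e-05]), 'eef_pos': array([0.27418136, 0.61602908, 0.22998449]), 'tcp_rot': array([ 2.07868334e-01,  9.78156215e-01, -1.05137159e-03, -2.61870477e-04]), 'force': array([ 0.11222287, -0.30998809, -0.37309369]), 'moment': array([-0.0423382 , -0.00477917, -0.02804488]), 'width': 0.08581215296405585}
scene {'fovy': 52.19120870347871, 'cx': 259.8913441151092, 'cy': 197.51531381403424, 'world_to_cam': array([[-5.48139254e-02,  9.98495838e-01,  1.22313768e-03,
         2.00785383e-01],
       [ 8.49059018e-01,  4.72549278e-02, -5.26180345e-01,
        -3.90624590e-01],
       [-5.25446684e-01, -2.78034941e-02, -8.50372123e-01,
         1.50640721e+00],
       [ 0.00000000e+00,  0.00000000e+00,  0.00000000e+00,
         1.00000000e+00]])}
side {'fovy': 54.17324579356172, 'cx': 261.13963890209686, 'cy': 187.54568503157176, 'world_to_cam': array([[ 0.77438954, -0.63257903, -0.01283016, -0.53864915],
       [-0.32461808, -0.37982122, -0.86623262,  0.21104608],
       [ 0.54308742,  0.67496638, -0.49947617,  1.09957799],
       [ 0.        ,  0.        ,  0.        ,  1.        ]])}
wrist {'fovy': 59.98498916529209, 'cx': 258.8040541930722, 'cy': 195.08998441683872, 'tool_from_camera': array([[-1.12713519e-03, -9.57462934e-01, -2.88554083e-01,
         7.24593155e-02],
       [ 9.99999307e-01, -1.17752409e-03,  1.04406853e-06,
        -2.24281607e-04],
       [-3.40779042e-04, -2.88553882e-01,  9.57463598e-01,
        -1.42466246e-01],
       [ 0.00000000e+00,  0.00000000e+00,  0.00000000e+00,
         1.00000000e+00]])}
```

View pics/scene0.png

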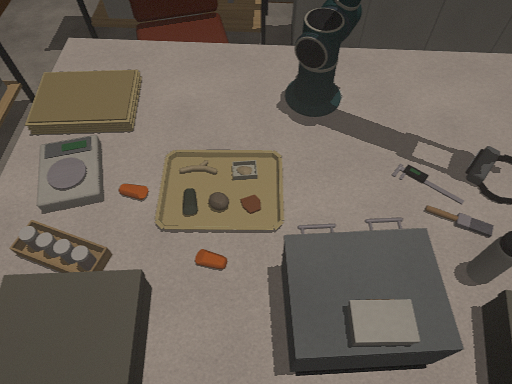

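View pics/side0.png

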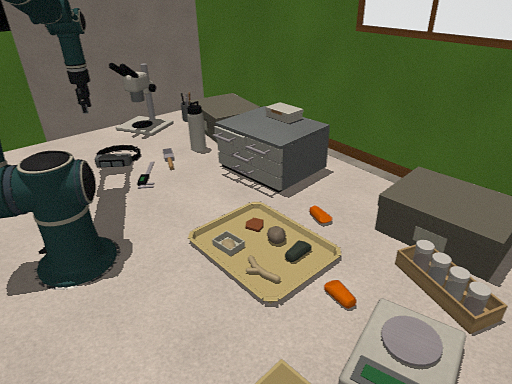

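View pics/wrist0.png

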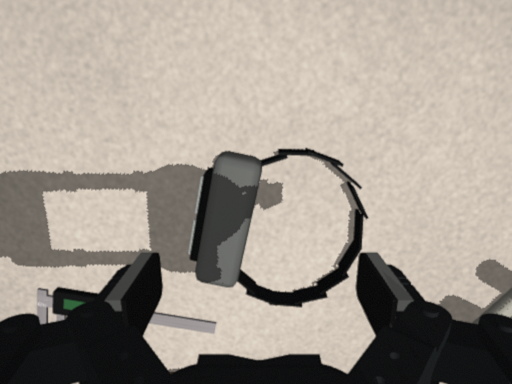

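The scene view shows the cabinet at the lower right with its fronts facing the robot. Its left handle is at about (385,219) and the right handle at (317,227). The tray holds the dark axe head (190,202), hammerstone (219,202) and sherd (251,203). Possible mix-ups are the orange look-alikes at (134,191) and (211,260), and the pebble at (219,202). I choose the dark one at (190,202).

```bash
cat > h.py <<'E'
from station import *
import numpy as np, cv2
from scipy.spatial.transform import Rotation as R
def K(m):
    f=192/np.tan(np.radians(m["fovy"])/2); return f
def ray(n,u,v,s=None):
    m=camera_model(n); f=K(m); d=np.array([(u-m["cx"])/f,(v-m["cy"])/f,1])
    if n=="wrist":
        T=np.eye(4);T[:3,:3]=R.from_quat(s["tcp_rot"]).as_matrix();T[:3,3]=s["eef_pos"]
        W=T@m["tool_from_camera"]
    else: W=np.linalg.inv(m["world_to_cam"])
    return W[:3,3],W[:3,:3]@d
def at_z(n,u,v,z,s=None):
    o,d=ray(n,u,v,s); return o+d*(z-o[2])/d[2]
def proj(n,p,s=None):
    m=camera_model(n); f=K(m)
    if n=="wrist":
        T=np.eye(4);T[:3,:3]=R.from_quat(s["tcp_rot"]).as_matrix();T[:3,3]=s["eef_pos"]
        W=np.linalg.inv(T@m["tool_from_camera"])
    else: W=m["world_to_cam"]
    c=W@np.append(p,1); return np.array([m["cx"]+f*c[0]/c[2],m["cy"]+f*c[1]/c[2]])
E
python3 - <<'E'
from h import *
im=grab_frame("scene")
for t in ["left_handle","cabinet","axe_head","drawer_left","hammerstone","sherd"]:
    for r in regions_of("scene",t)[:4]:
        u,v,w,h=r["rect"]; print(t,round(r["p"],2),np.round(r["rect"],1))
        if t in("axe_head","left_handle"):
            z={"axe_head":.017,"left_handle":.166}[t]
            P=np.argwhere(r["pixels"]); c=P.mean(0); print("  ctr",c[::-1],at_z("scene",c[1],c[0],z), "pca",np.linalg.eigh(np.cov((P-c).T)))
    np.save
big=cv2.resize(im[140:384,150:470],None,fx=2.4,fy=2.4,interpolation=cv2.INTER_CUBIC); cv2.imwrite("pics/big.png",big[:,:,::-1])
big=cv2.resize(im[180:225,165:270],None,fx=7,fy=7,interpolation=cv2.INTER_CUBIC); cv2.imwrite("pics/bigaxe.png",big[:,:,::-1])
E
```

```text
left_handle 0.54 [382.4 225.7  34.8  14.5]
  ctr [385.38565022 221.00896861] [0.626631   0.16380913 0.166     ] pca EighResult(eigenvalues=array([  7.99953044, 117.6257675 ]), eigenvectors=array([[-0.99876477, -0.04968828],
       [-0.04968828,  0.99876477]]))
cabinet 0.79 [372.  296.4 180.8 159.8]
axe_head 0.87 [132.5 191.1  30.2  17.1]
  ctr [132.41887906 190.44837758] [ 0.47643169 -0.58461258  0.017     ] pca EighResult(eigenvalues=array([12.64508136, 59.17848605]), eigenvectors=array([[-0.99151396,  0.13000024],
       [ 0.13000024,  0.99151396]]))
axe_head 0.79 [210.6 258.5  34.4  19.6]
  ctr [209.83043478 259.15652174] [ 0.69773584 -0.30782929  0.017     ] pca EighResult(eigenvalues=array([18.76074928, 74.02684189]), eigenvectors=array([[-0.97299567,  0.23082337],
       [ 0.23082337,  0.97299567]]))
axe_head 0.73 [382.8 223.4  35.5  16.2]
  ctr [384.36065574 221.00546448] [0.54361343 0.21048523 0.017     ] pca EighResult(eigenvalues=array([  6.5610026 , 129.63235595]), eigenvectors=array([[-0.99966752, -0.02578477],
       [-0.02578477,  0.99966752]]))
axe_head 0.62 [189.  201.7  16.4  26.7]
  ctr [188.94259819 202.23867069] [ 0.51022014 -0.39694338  0.017     ] pca EighResult(eigenvalues=array([15.1831353 , 47.91399918]), eigenvectors=array([[-0.05223831, -0.99863465],
       [-0.99863465,  0.05223831]]))
drawer_left 0.7 [383.8 224.4  36.3  14.1]
hammerstone 0.65 [217.  202.5  24.2  15. ]
sherd 0.56 [249.8 203.9  17.7  17.7]
```

View pics/big.png

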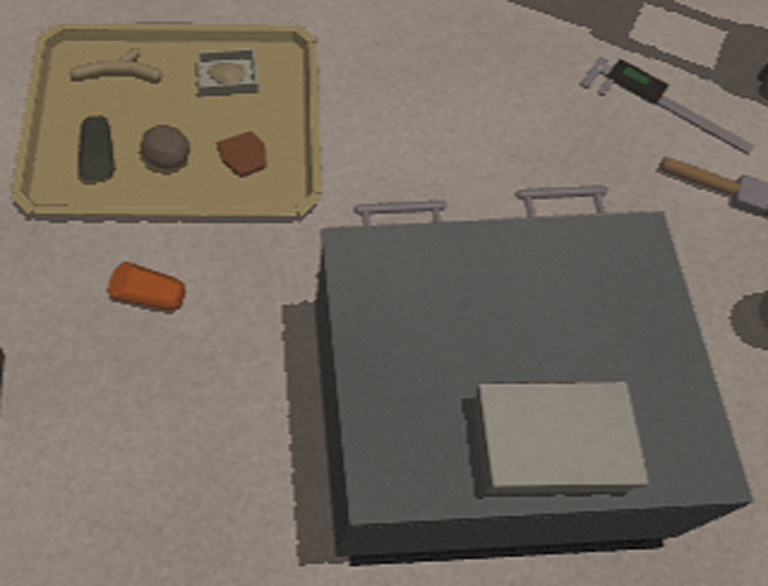

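View pics/bigaxe.png

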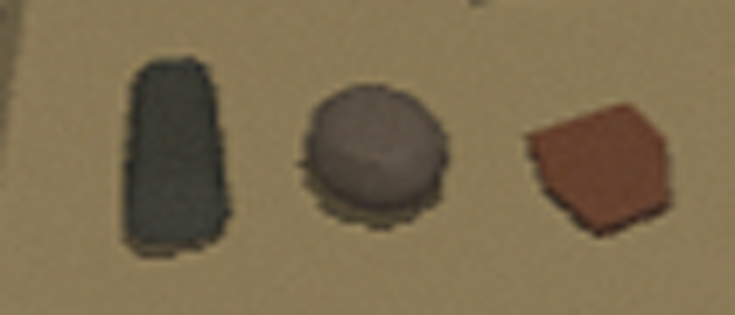

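```bash
python3 - <<'E'
from h import *
f=lambda x,y:(150+x/2.4,140+y/2.4)
c1=at_z("scene",*f(322,229),.198); c2=at_z("scene",*f(664,212),.198)
b1=at_z("scene",*f(349,524),.198); b2=at_z("scene",*f(750,500),.198)
print(c1,c2,np.linalg.norm(c1-c2),b1,b2,np.linalg.norm(b1-c1)); d=c2-c1; print("yaw",np.degrees(np.arctan2(-d[0],d[1])))
d=b2-b1; print("yaw",np.degrees(np.arctan2(-d[0],d[1])));d=b1-c1; print("yaw",np.degrees(np.arctan2(d[1],d[0])));d=b2-c2; print("yaw",np.degrees(np.arctan2(d[1],d[0])))
for a,b in [((355,209),(445,205)),((516,192),(606,189))]:
    p=at_z("scene",*f(*a),.166);q=at_z("scene",*f(*b),.166);print(p,q,(p+q)/2,np.linalg.norm(p-q),np.degrees(np.arctan2(-(q-p)[0],(q-p)[1])))
E
```

```text
[ 0.69933115 -0.1025672   0.198     ] [0.65976009 0.25428777 0.198     ] 0.3590422529812365 [ 0.98438432 -0.07261031  0.198     ] [0.94486195 0.28210497 0.198     ] 0.2866229610401955
yaw 6.327585305296346
yaw 6.357672817840544
yaw 5.999323590239106
yaw 5.5726723597294345
[ 0.65737505 -0.06594872  0.166     ] [0.64704084 0.03189053 0.166     ] [ 0.65220794 -0.0170291   0.166     ] 0.09838350324620225 6.029473316071594
[0.62657378 0.11049222 0.166     ] [0.61730663 0.20971676 0.166     ] [0.62194021 0.16010449 0.166     ] 0.09965635314828823 5.335707852858341
```

```bash
cat >> h.py <<'E'
def delta(target, az_toolx=None, s=None):
    """remaining shift in tool axes (cm, as if after the turn) and turn about tool axes (deg)"""
    s=s or observe(); Rc=R.from_quat(s["tcp_rot"])
    Rt=Rc
    if az_toolx is not None:
        a=np.radians(az_toolx); x=np.array([np.cos(a),np.sin(a),0]); z=np.array([0,0,-1.]); y=np.cross(z,x)
        Rt=R.from_matrix(np.c_[x,y,z])
    rv=np.degrees((Rc.inv()*Rt).as_rotvec())
    d=np.array(target)-s["eef_pos"]
    print("t",round(s["time"],2),"pos",np.round(s["eef_pos"],4),"w",round(s["width"],4),"F",np.round(s["force"],1))
    print("turn",np.round(rv,2),"shift after turn cm",np.round(100*Rt.inv().apply(d),2),"shift now",np.round(100*Rc.inv().apply(d),2))
E
python3 -c "
from h import *
delta([.55,.16,.33],96)"
```

```text
t 0.5 pos [0.2745 0.6166 0.2312] w 0.0851 F [-0.4  0.3  0.5]
turn [-1.000e-02  0.000e+00  6.001e+01] shift after turn cm [-48.29  22.63  -9.88] shift now [-43.74 -30.51  -9.87]
```

Emit:
play_rows:
  commands:
    - [[0,0,8.57,0,0,-1.4,1],[0,0,8.57,0,0,-1.4,1],[0,0,8.57,0,0,-1.4,1],[0,0,8.57,0,0,-1.4,1],[0,0,8.57,0,0,-1.4,1],[0,0,8.57,0,0,-1.4,1],[0,0,8.57,0,0,-1.4,1]]
  force: 40

```text
time: 1.2
eef_pos: [0.2745, 0.6166, 0.3299]
tcp_rot: [0.671, 0.741, 0.0, -0.0]
force: [-0.0, -0.2, 0.3]
width: 0.0853
```

Emit:
play_rows:
  commands:
    - [[0,0,0,-4,1.9,0,0.2],[0,0,0,-4,1.9,0,0],[0,0,0,-4,1.9,0,-0.39],[0,0,0,-4,1.9,0,-0.39],[0,0,0,-4,1.9,0,-0.39],[0,0,0,-4,1.9,0,-0.39],[0,0,0,-4,1.9,0,-0.39],[0,0,0,-4,1.9,0,-0.39],[0,0,0,-4,1.9,0,-0.39],[0,0,0,-4,1.9,0,-0.39],[0,0,0,-4,1.9,0,-0.39],[0,0,0,-4,1.7,0,-0.39]]

```text
time: 2.4
eef_pos: [0.5504, 0.1613, 0.3296]
tcp_rot: [0.669, 0.743, 0.0, 0.0]
force: [0.3, 0.1, -0.4]
width: 0.0259
```

Emit:
play_rows:
  commands:
    - [[0,0,0,0,0,0,-0.39],[0,0,0,0,0,0,-0.39],[0,0,0,0,0,0,-0.39]]

```text
time: 2.7
eef_pos: [0.5492, 0.1636, 0.3293]
tcp_rot: [0.669, 0.743, 0.0, -0.0]
force: [0.4, -0.8, -0.1]
width: 0.0259
```

```bash
python3 - <<'E'
from h import *
delta([.55,.16,.33],96)
s=observe(); im=grab_frame("wrist"); cv2.imwrite("pics/w1.png",im[:,:,::-1])
print(proj("wrist",[.622,.160,.166],s))
for t in ["left_handle"]:
    for r in regions_of("wrist",t): print(r["p"],r["rect"])
E
```

```text
t 2.7 pos [0.5492 0.1636 0.3293] w 0.0259 F [ 0.4 -0.8 -0.1]
turn [-0.01 -0.03  0.03] shift after turn cm [-0.37  0.05 -0.07] shift now [-0.37  0.04 -0.07]
[333.67659697 187.05489249]
0.62 [366.8, 187.3, 77.9, 186.2]
```

View pics/w1.png

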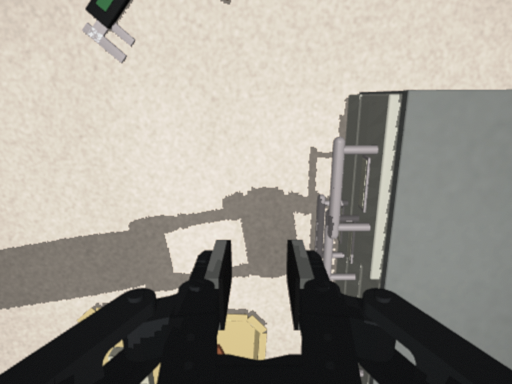

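```bash
python3 - <<'E'
from h import *
s=observe()
for yaw in (5,6,7):
  y=np.radians(yaw); v=np.array([-np.sin(y),np.cos(y),0])
  c=np.array([.622,.160,.166])
  print(yaw,[np.round(proj("wrist",c+k*v,s),1) for k in (.05,.038,0,-.038,-.05)])
im=cv2.imread("pics/w1.png")[120:300,280:420]; cv2.imwrite("pics/w1b.png",cv2.resize(im,None,fx=3.3,fy=3.3,interpolation=cv2.INTER_CUBIC))
E
```

```text
5 [array([338.3, 134.7]), array([337.1, 147.9]), array([333.7, 187.7]), array([330.5, 224.8]), array([329.5, 236. ])]
6 [array([337.3, 134.7]), array([336.4, 147.9]), array([333.7, 187.7]), array([331.2, 224.8]), array([330.4, 236. ])]
7 [array([336.3, 134.7]), array([335.7, 147.9]), array([333.7, 187.7]), array([331.8, 224.8]), array([331.3, 236. ])]
```

View pics/w1b.png

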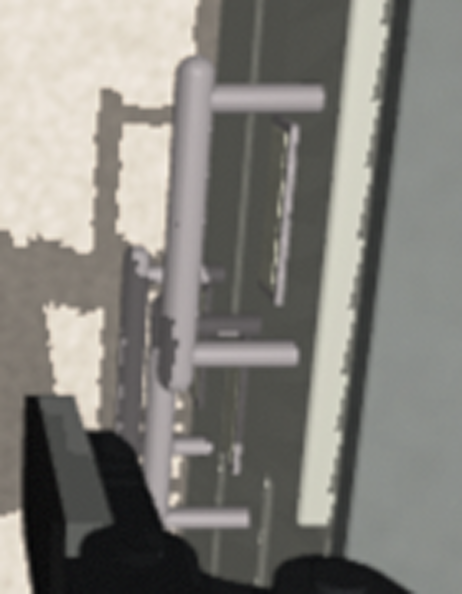

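```bash
python3 -c "
from h import *
delta([.624,.1595,.150],96.5)"
```

```text
t 2.8 pos [0.549  0.1642 0.3294] w 0.0258 F [0.5 0.1 0.3]
turn [ 0.   -0.02 -0.39] shift after turn cm [-1.31  7.4  17.94] shift now [-1.27  7.41 17.94]
```

Emit:
play_rows:
  commands:
    - [[0,0,-0.39,-0.6,3.7,0,-0.39],[0,0,0,-0.7,3.7,0,-0.39],[0,0,0,0,0,4,-0.39],[0,0,0,0,0,4,-0.39],[0,0,0,0,0,2,-0.39],[0,0,0,0,0,0,-0.39],[0,0,0,0,0,0,-0.39]]

```text
time: 3.5
eef_pos: [0.6243, 0.1592, 0.2296]
tcp_rot: [0.666, 0.746, -0.0, -0.0]
force: [1.1, 0.6, 0.7]
width: 0.0258
```

```bash
python3 - <<'E'
from h import *
delta([.624,.1595,.150],96.5)
s=observe(); im=grab_frame("wrist"); cv2.imwrite("pics/w2.png",im[:,:,::-1])
E
```

```text
t 3.5 pos [0.6243 0.1592 0.2296] w 0.0258 F [1.1 0.6 0.7]
turn [-0.01 -0.   -0.  ] shift after turn cm [ 0.04 -0.02  7.96] shift now [ 0.04 -0.02  7.96]
```

View pics/w2.png

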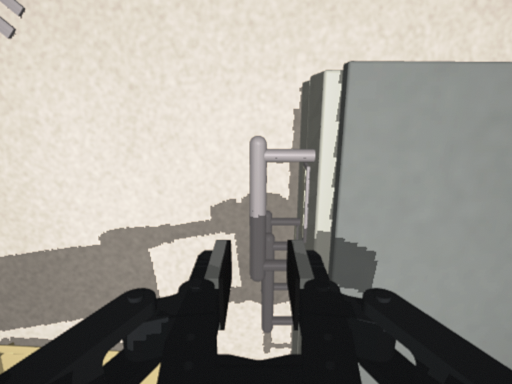

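The bar stands upright at u≈258, midway between the fingers (centre at about 259), so I can go down.

Emit:
play_rows:
  commands:
    - [[0,0,0,0,0,2,-0.39],[0,0,0,0,0,2,-0.39],[0,0,0,0,0,2,-0.39],[0,0,0,0,0,1.5,-0.39],[0,0,0,0,0,0.5,-0.39],[0,0,0,0,0,0,-0.39]]

```text
time: 4.15
eef_pos: [0.6256, 0.1585, 0.1518]
tcp_rot: [0.666, 0.746, 0.001, 0.001]
force: [-2.2, -0.6, 3.6]
width: 0.0259
```

Emit:
play_rows:
  commands:
    - [[0,0,0,0,0,0,-0.9],[0,0,0,0,0,0,-0.9],[0,0,0,0,0,0,-0.9],[0,0,0,0,0,0,-0.9],[0,0,0,0,0,0,-0.9]]
  force: 40

```text
time: 4.65
eef_pos: [0.6255, 0.1585, 0.1514]
tcp_rot: [0.667, 0.746, 0.001, 0.001]
force: [-2.1, 0.1, 6.7]
width: 0.0091
```

Emit:
play_rows:
  commands:
    - [[0,0,0,0,-0.5,0,-0.9],[0,0,0,0,-1,0,-0.9],[0,0,0,0,-1.3,0,-0.9],[0,0,0,0,-1.3,0,-0.9],[0,0,0,0,-1.3,0,-0.9],[0,0,0,0,-1.3,0,-0.9],[0,0,0,0,-1.3,0,-0.9],[0,0,0,0,-1.3,0,-0.9],[0,0,0,0,-1.3,0,-0.9],[0,0,0,0,-1.3,0,-0.9],[0,0,0,0,-1.3,0,-0.9],[0,0,0,0,-1,0,-0.9]]

```text
time: 5.85
eef_pos: [0.4844, 0.1431, 0.1513]
tcp_rot: [0.667, 0.745, 0.002, 0.001]
force: [2.6, 2.4, 7.9]
width: 0.0096
```

Emit:
play_rows:
  commands:
    - [[0,0,0,0,-0.2,0,-0.9],[0,0,0,0,-0.2,0,-0.9],[0,0,0,0,-0.2,0,-0.9]]

```text
time: 6.15
eef_pos: [0.4788, 0.1424, 0.1513]
tcp_rot: [0.667, 0.745, 0.002, 0.001]
force: [1.5, 2.3, 8.2]
width: 0.0096
```

```bash
python3 - <<'E'
from h import *
delta([.624,.1595,.150],96.5)
s=observe(); im=grab_frame("scene"); cv2.imwrite("pics/s3.png",cv2.resize(im[140:384,230:470],None,fx=2.4,fy=2.4)[:,:,::-1])
E
```

```text
t 6.15 pos [0.4788 0.1424 0.1513] w 0.0096 F [1.5 2.3 8.2]
turn [ 0.29 -0.09 -0.1 ] shift after turn cm [ 0.05 14.62  0.13] shift now [ 0.08 14.62  0.2 ]
```

View pics/s3.png

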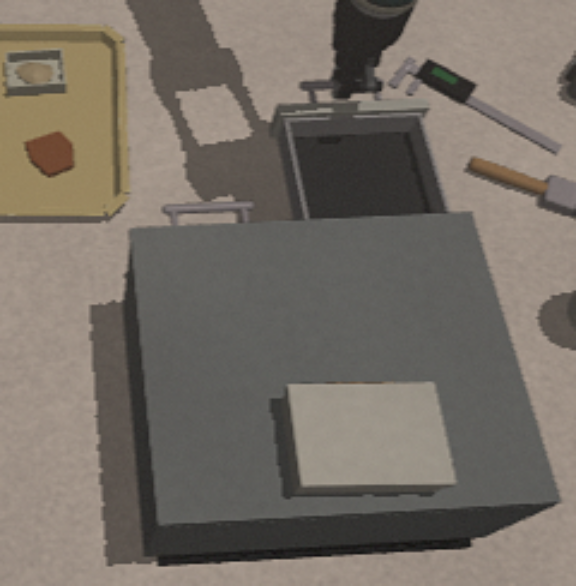

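Drawer follows. I'll continue in small steps until the stop.

Emit:
play_rows:
  commands:
    - [[0,0,0,0,-0.3,0,-0.9],[0,0,0,0,-0.3,0,-0.9],[0,0,0,0,-0.2,0,-0.9],[0,0,0,0,-0.2,0,-0.9]]

```text
time: 6.6
eef_pos: [0.469, 0.1414, 0.1513]
tcp_rot: [0.667, 0.745, 0.002, 0.001]
force: [1.9, 2.8, 6.9]
width: 0.0095
```

Emit:
play_rows:
  commands:
    - [[0,0,0,0,-0.2,0,-0.9],[0,0,0,0,-0.1,0,-0.9],[0,0,0,0,0,0,-0.9]]

```text
time: 6.9
eef_pos: [0.4658, 0.141, 0.1513]
tcp_rot: [0.667, 0.745, 0.002, 0.001]
force: [1.6, 3.3, 7.5]
width: 0.0093
```

Emit:
play_rows:
  commands:
    - [[0,0,0,0,-0.2,0,-0.9],[0,0,0,0,-0.2,0,-0.9],[0,0,0,0,0,0,-0.9]]

```text
time: 7.2
eef_pos: [0.4635, 0.1408, 0.1513]
tcp_rot: [0.667, 0.745, 0.004, 0.002]
force: [6.6, 3.0, 3.2]
width: 0.0099
```

Emit:
play_rows:
  commands:
    - [[0,0,0,0,-0.1,0,-0.9],[0,0,0,0,-0.1,0,-0.9],[0,0,0,0,0,0,-0.9]]

```text
time: 7.5
eef_pos: [0.4635, 0.1408, 0.1514]
tcp_rot: [0.667, 0.745, 0.005, 0.004]
force: [12.1, 4.0, -2.2]
width: 0.009
```

Emit:
play_rows:
  commands:
    - [[0,0,0,0,0.3,0,-0.9],[0,0,0,0,0,0,-0.39],[0,0,0,0,0,0,-0.39],[0,0,0,0,0,0,-0.39]]

```text
time: 7.9
eef_pos: [0.4601, 0.1394, 0.1483]
tcp_rot: [0.666, 0.746, -0.001, -0.001]
force: [-0.3, 0.4, 0.4]
width: 0.0261
```

Emit:
play_rows:
  commands:
    - [[0,0,0,0,0,-1,-0.39],[0,0,0,0,0,-2,-0.39],[0,0,0,0,0,-3,-0.39],[0,0,0,0,0,-4,-0.39],[0,0,0,0,0,-4,-0.39],[0,0,0,0,0,-3,-0.39],[0,0,0,0,0,-3,0],[0,0,0,0,0,0,0.5],[0,0,0,0,0,0,1]]

```text
time: 8.8
eef_pos: [0.4617, 0.1398, 0.3504]
tcp_rot: [0.667, 0.746, 0.001, 0.001]
force: [0.9, -0.4, -0.6]
width: 0.0686
```

```bash
python3 - <<'E'
from h import *
delta([.505,-.395,.33],180)
s=observe(); im=grab_frame("wrist"); cv2.imwrite("pics/w4.png",im[:,:,::-1])
im=grab_frame("scene"); cv2.imwrite("pics/s4.png",cv2.resize(im[140:384,150:470],None,fx=2.4,fy=2.4)[:,:,::-1])
print(s["qpos"])
for r in regions_of("scene","axe_head"): print(r["p"],r["rect"])
E
```

```text
t 8.8 pos [0.4617 0.1398 0.3504] w 0.0686 F [ 0.9 -0.4 -0.6]
turn [ 1.00e-01  7.00e-02 -8.36e+01] shift after turn cm [ -4.33 -53.48   2.04] shift now [-53.63  -1.67   2.03]
[ 2.42390324e-01 -1.60883087e-01  1.83376433e+00 -6.51739001e-05
  1.46679098e+00  1.30622393e-01]
0.75 [190.2, 201.8, 18.0, 27.1]
0.69 [212.2, 259.1, 35.5, 20.6]
0.59 [133.7, 190.6, 25.4, 18.1]
```

View pics/w4.png

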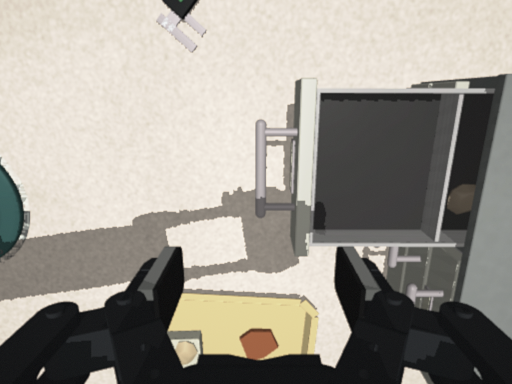

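View pics/s4.png

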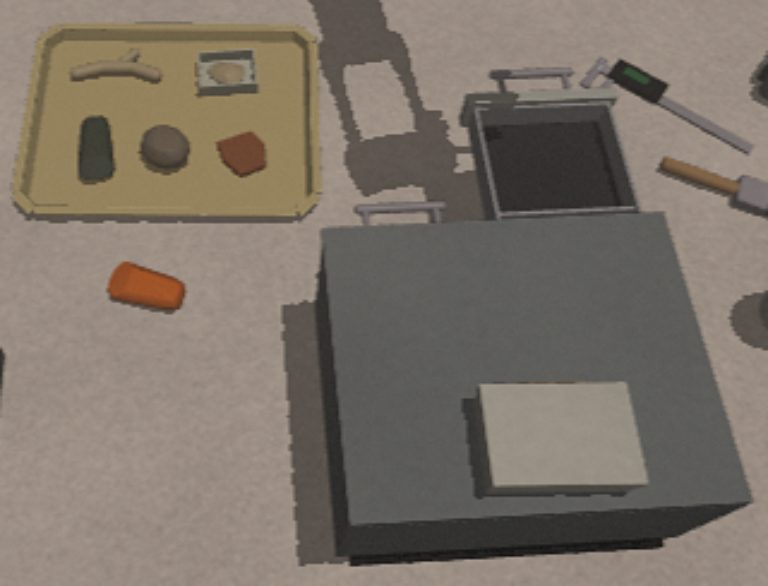

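```bash
python3 - <<'E'
from h import *
delta([.53,-.397,.25],0)
f=lambda x,y:(150+x/2.4,140+y/2.4)
s=observe()
p=proj("wrist",[.5825,.1545,.139],s);print(p)
for u,v in [(318,93),(440,100),(437,238),(312,235),(376,166.5)]: print(at_z("wrist",u,v,.139,s))
# handle ends
for u,v in [(261,121),(260,214)]: print(at_z("wrist",u,v,.166,s))
E
```

```text
t 8.95 pos [0.4607 0.1395 0.3477] w 0.0852 F [-0.1  0.  -0.5]
turn [-0.11  0.16 96.4 ] shift after turn cm [ 6.93 53.65  9.77] shift now [-54.09   0.94   9.78]
[373.25289004 164.40689099]
[0.51188412 0.22024685 0.139     ]
[0.63577872 0.22718526 0.139     ]
[0.67286412 0.07842985 0.139     ]
[0.53012748 0.06612745 0.139     ]
[0.58590462 0.15258299 0.139     ]
[0.45754691 0.18840046 0.166     ]
[0.46710138 0.09463913 0.166     ]
```

Emit:
play_rows:
  commands:
    - [[0,0,0,-4.5,0.1,0,0.5],[0,0,0,-4.5,0.1,0,0.5],[0,0,0,-4.5,0.1,0,0.5],[0,0,0,-4.5,0.1,0,0.5],[0,0,0,-4.5,0.1,0,0.5],[0,0,0,-4.5,0.1,0,0.5],[0,0,0,-4.5,0.1,0,0.5],[0,0,0,-4.5,0.1,0,0.5],[0,0,0,-4.5,0.1,0,0.5],[0,0,0,-4.5,0,0,0.5],[0,0,0,-4.5,0,0,0.5],[0,0,0,-4.5,0,0,0.5]]

```text
time: 10.15
eef_pos: [0.53, -0.3973, 0.347]
tcp_rot: [0.667, 0.745, -0.0, -0.002]
force: [0.9, -0.4, -0.3]
width: 0.0639
```

Emit:
play_rows:
  commands:
    - [[0,0,8.03,0,0,0.8,0.5],[0,0,8.03,0,0,0.8,0.5],[0,0,8.03,0,0,0.8,0.5],[0,0,8.03,0,0,0.8,0.5],[0,0,8.03,0,0,0.8,0.5],[0,0,8.03,0,0,0.8,0.5],[0,0,8.03,0,0,0.8,0.5],[0,0,8.03,0,0,0.8,0.5],[0,0,8.03,0,0,0.8,0.5],[0,0,8.03,0,0,0.8,0.5],[0,0,8.03,0,0,0.8,0.5],[0,0,8.03,0,0,0.8,0.5]]

```text
time: 11.35
eef_pos: [0.5298, -0.3951, 0.2507]
tcp_rot: [1.0, -0.002, -0.001, -0.001]
force: [-0.0, -0.2, -0.3]
width: 0.064
```

Emit:
play_rows:
  commands:
    - [[0,0,0,0,0,0,0.5],[0,0,0,0,0,0,0.5]]

```text
time: 11.55
eef_pos: [0.5301, -0.3954, 0.2518]
tcp_rot: [1.0, 0.002, -0.001, -0.001]
force: [-0.2, 0.2, 0.2]
width: 0.0637
```

```bash
python3 - <<'E'
from h import *
delta([.53,-.397,.25],0)
s=observe(); im=grab_frame("wrist"); cv2.imwrite("pics/w5.png",im[:,:,::-1])
for r in regions_of("wrist","axe_head"):
    print(r["p"],r["rect"])
    m=r["pixels"].astype(np.uint8); 
    c=max(cv2.findContours(m,0,1)[0],key=cv2.contourArea)
    q=np.array([at_z("wrist",*p,.017+.004,s)[:2] for p in c[:,0].astype(float)])*1000
    rr=cv2.minAreaRect(q.astype(np.float32)); print(rr)
    M=cv2.moments(q.astype(np.float32)); print(M["m10"]/M["m00"],M["m01"]/M["m00"])
E
```

```text
t 11.55 pos [ 0.5301 -0.3954  0.2518] w 0.0637 F [-0.2  0.2  0.2]
turn [-0.1   0.13  0.23] shift after turn cm [-0.01  0.16  0.18] shift now [-0.01  0.16  0.18]
0.94 [171.2, 17.1, 89.1, 33.6]
((679.548095703125, -307.5052490234375), (28.962493896484375, 91.71196746826172), 0.13912290334701538)
683.5006484992958 -316.16328004148465
0.66 [257.3, 181.8, 46.2, 84.6]
((507.0989990234375, -396.0207824707031), (94.54974365234375, 46.495033264160156), 9.062603950500488)
509.0808233306141 -395.9241404342807
0.56 [417.0, 206.3, 80.0, 43.8]
((478.91802978515625, -582.3497924804688), (93.98026275634766, 49.14215087890625), 85.41944122314453)
477.432558742206 -579.8968061883604
```

View pics/w5.png

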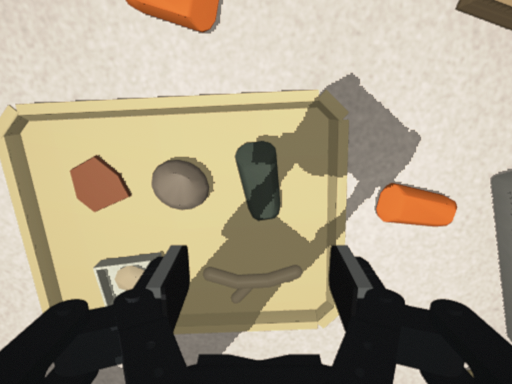

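```bash
python3 - <<'E'
from h import *
s=observe(); im=grab_frame("wrist")
rs=[r for r in regions_of("wrist","axe_head") if abs(r["rect"][0]-257)<30]
for nm,m in [("net",rs[0]["pixels"])]:
    P=[]
    for v in range(140,226,4):
        u=np.where(m[v])[0]
        if len(u)>4: 
            a=at_z("wrist",u.min(),v,.019,s);b=at_z("wrist",u.max(),v,.019,s); P.append(np.r_[(a+b)[:2]/2*1000,abs(a-b)[1]*1000])
    P=np.array(P); print(np.round(P,1)); Q=P[3:-2]; k=np.polyfit(Q[:,0],Q[:,1],1); print(nm,"yaw",np.degrees(np.arctan(k[0])),"y at 508",np.polyval(k,508))
crop=cv2.resize(im[120:240,200:320],None,fx=5,fy=5,interpolation=cv2.INTER_CUBIC); cv2.imwrite("pics/w5b.png",crop[:,:,::-1])
E
```

```text
[[ 551.7 -395.3   20.3]
 [ 547.2 -391.9   36.3]
 [ 542.6 -391.3   42.1]
 [ 538.  -390.1   44.5]
 [ 533.4 -390.1   44.7]
 [ 528.8 -390.7   43.7]
 [ 524.1 -392.4   45. ]
 [ 519.3 -393.6   42.9]
 [ 514.6 -394.7   43. ]
 [ 509.8 -395.3   42. ]
 [ 505.  -396.5   42.2]
 [ 500.1 -397.1   41.1]
 [ 495.2 -397.7   40.1]
 [ 490.3 -398.3   41.4]
 [ 485.3 -399.5   39.2]
 [ 480.3 -399.5   37. ]
 [ 475.3 -400.1   35.9]
 [ 470.2 -400.8   32.4]
 [ 465.1 -400.8   27.7]
 [ 459.9 -396.6    9.7]]
net yaw 9.562105257099951 y at 508 -395.1954310432912
```

View pics/w5b.png

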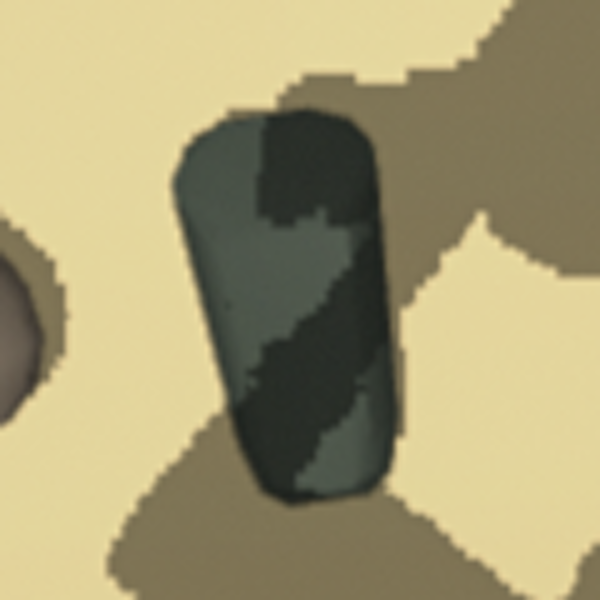

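Of the candidates, this is the dark grey-green axe at wrist pixel (257,181), narrow end toward the robot. It measures about 93 x 45 mm with a yaw of about 9.5°, which matches the description. The other two detections are orange, so I leave them.

```bash
python3 - <<'E'
from h import *
delta([.507,-.3955,.006],9.5)
E
```

```text
t 11.75 pos [ 0.5309 -0.396   0.2537] w 0.0643 F [ 0.5 -0.   0.1]
turn [ 0.03 -0.03 -9.38] shift after turn cm [-2.35 -0.44 24.77] shift now [-2.4  -0.06 24.77]
```

Emit:
play_rows:
  commands:
    - [[0,0,-4.7,0,0,2,0.5],[0,0,-4.7,0,0,3,0.5],[0,0,0,-1.2,-0.2,4,0.5],[0,0,0,-1.2,-0.2,4,0.5],[0,0,0,0,0,4,0.5],[0,0,0,0,0,2,0.5],[0,0,0,0,0,0,0.5],[0,0,0,0,0,0,0.5]]

```text
time: 12.55
eef_pos: [0.5068, -0.3962, 0.0639]
tcp_rot: [0.997, 0.083, 0.0, 0.0]
force: [1.0, -0.9, 0.1]
width: 0.064
```

```bash
python3 - <<'E'
from h import *
delta([.507,-.3955,.006],9.5)
im=grab_frame("wrist"); cv2.imwrite("pics/w6.png",im[:,:,::-1])
delta([.507,-.3955,.006],9.5)
E
```

```text
t 12.55 pos [ 0.5068 -0.3962  0.0639] w 0.064 F [ 1.  -0.9  0.1]
turn [ 0.02 -0.02 -0.03] shift after turn cm [ 0.03 -0.07  5.79] shift now [ 0.03 -0.07  5.79]
t 12.6 pos [ 0.5076 -0.3968  0.0652] w 0.064 F [0.2 0.7 0.7]
turn [ 0.13 -0.11 -0.03] shift after turn cm [-0.04 -0.14  5.92] shift now [-0.05 -0.16  5.92]
```

View pics/w6.png

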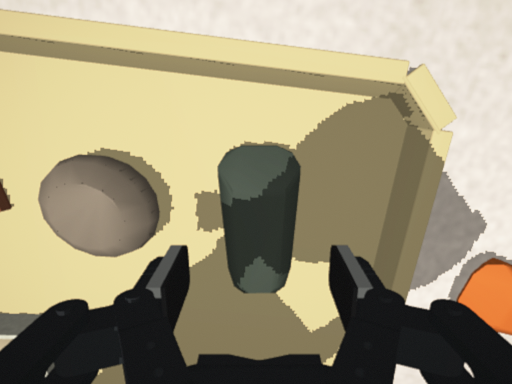

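```bash
python3 - <<'E'
from h import *
s=observe()
a=np.radians(9.5);x=np.array([np.cos(a),np.sin(a),0])
c=np.array([.507,-.3955,.019])
print([proj("wrist",c+k*x,s) for k in (-.0465,0,.0465)])
print(at_z("wrist",260,292,.014,s),at_z("wrist",259,146,.014,s))
E
```

```text
[array([255.56971215, 290.37682949]), array([255.22789517, 223.40335594]), array([254.83773687, 146.95818699])]
[ 0.45722622 -0.40676367  0.014     ] [ 0.55306696 -0.39019845  0.014     ]
```

Emit:
play_rows:
  commands:
    - [[0,0,0,0,0,2,0.5],[0,0,0,0,0,2,0.5],[0,0,0,0,0,1,0.5],[0,0,0,0,0,0.5,0.5],[0,0,0,0,0,0.3,0.5],[0,0,0,0,0,0,0.5],[0,0,0,0,0,0,0.5]]

```text
time: 13.3
eef_pos: [0.507, -0.3964, 0.0063]
tcp_rot: [0.997, 0.082, 0.001, 0.001]
force: [-0.2, -0.9, 0.0]
width: 0.0645
```

Emit:
play_rows:
  commands:
    - [[0,0,0,0,0,0,0.2],[0,0,0,0,0,0,-0.2],[0,0,0,0,0,0,-0.2],[0,0,0,0,0,0,-0.2],[0,0,0,0,0,0,-0.2],[0,0,0,0,0,0,-0.2]]
  force: 50

```text
time: 13.9
eef_pos: [0.5071, -0.3964, 0.0064]
tcp_rot: [0.997, 0.082, 0.001, 0.001]
force: [-0.1, 0.4, 6.3]
width: 0.0419
```

```bash
python3 - <<'E'
from h import *
im=grab_frame("wrist"); cv2.imwrite("pics/w7.png",im[:,:,::-1])
delta([.507,-.3955,.006],9.5)
E
```

```text
t 13.95 pos [ 0.507  -0.3964  0.0065] w 0.0419 F [-1.7 -0.   6.1]
turn [ 0.07 -0.06 -0.06] shift after turn cm [ 0.01 -0.09  0.05] shift now [ 0.01 -0.09  0.05]
```

View pics/w7.png

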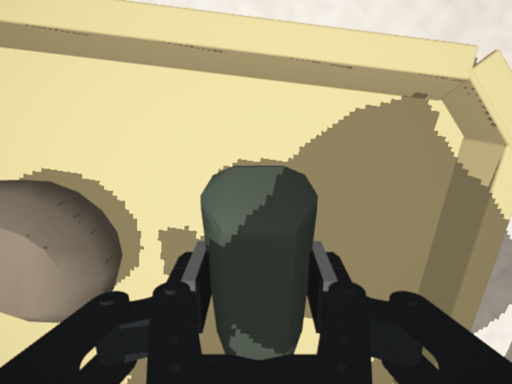

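Emit:
play_rows:
  commands:
    - [[0,0,0,0,0,-0.5,-0.2],[0,0,0,0,0,-1,-0.2],[0,0,0,0,0,-2,-0.2],[0,0,0,0,0,-3,-0.2],[0,0,0,0,0,-3,-0.2],[0,0,0,0,0,-3,-0.2],[0,0,0,0,0,-3,-0.2],[0,0,0,0,0,-4,-0.2],[0,0,0,0,0,-4,-0.2],[0,0,0,0,0,-4,-0.2],[0,0,0,0,0,-3,-0.2],[0,0,0,0,0,0,-0.2]]

```text
time: 15.15
eef_pos: [0.5083, -0.3975, 0.3173]
tcp_rot: [0.997, 0.082, 0.004, 0.004]
force: [0.2, -0.7, -1.3]
width: 0.042
```

```bash
python3 - <<'E'
from h import *
im=grab_frame("wrist"); cv2.imwrite("pics/w8.png",im[:,:,::-1])
delta([.582,.155,.31],6.5)
E
```

```text
t 15.2 pos [ 0.5073 -0.3966  0.3137] w 0.0425 F [-0.7 -0.9 -3.6]
turn [ 0.25 -0.22  2.95] shift after turn cm [ 13.66 -53.96   0.37] shift now [ 16.42 -53.19   0.19]
```

View pics/w8.png

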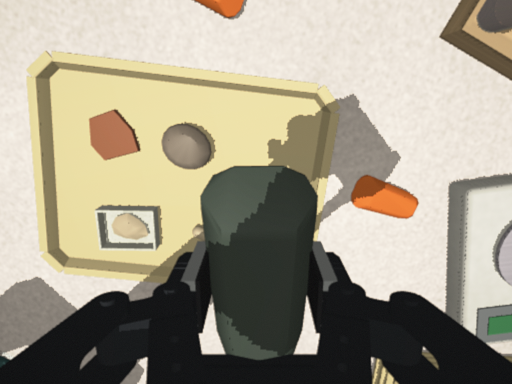

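Emit:
play_rows:
  commands:
    - [[0,0,2.95,0,-2,0,-0.2],[0,0,0,1.2,-4,0,-0.2],[0,0,0,1.2,-4.5,0,-0.2],[0,0,0,1.2,-4.5,0,-0.2],[0,0,0,1.2,-4.5,0,-0.2],[0,0,0,1.2,-4.5,0,-0.2],[0,0,0,1.2,-4.5,0,-0.2],[0,0,0,1.2,-4.5,0,-0.2],[0,0,0,1.2,-4.5,0,-0.2],[0,0,0,1.2,-4.5,0,-0.2],[0,0,0,1.2,-4.5,0,-0.2],[0,0,0,1.2,-4,0,-0.2]]

```text
time: 16.4
eef_pos: [0.5777, 0.1227, 0.307]
tcp_rot: [0.998, 0.057, -0.002, 0.0]
force: [0.8, -0.3, -3.1]
width: 0.0424
```

Emit:
play_rows:
  commands:
    - [[0,0,0,1,-2.5,0,-0.2],[0,0,0,0.6,-1,0,-0.2],[0,0,0,0,0,0,-0.2],[0,0,0,0,0,0,-0.2]]

```text
time: 16.8
eef_pos: [0.5906, 0.1562, 0.3087]
tcp_rot: [0.998, 0.057, -0.001, 0.001]
force: [0.5, -0.4, -2.5]
width: 0.0422
```

```bash
python3 - <<'E'
from h import *
delta([.582,.155,.21],6.5)
im=grab_frame("wrist"); cv2.imwrite("pics/w9.png",im[:,:,::-1])
im=grab_frame("scene"); cv2.imwrite("pics/s9.png",cv2.resize(im[140:384,230:470],None,fx=2.4,fy=2.4)[:,:,::-1])
s=observe()
print(s["qpos"],proj("wrist",[.581,.155,.139],s))
E
```

```text
t 16.8 pos [0.5906 0.1562 0.3087] w 0.0422 F [ 0.5 -0.4 -2.5]
turn [ 0.07  0.17 -0.02] shift after turn cm [-0.87  0.02  9.87] shift now [-0.84  0.01  9.87]
[ 2.17247959e-01  1.06554433e-01  1.64569801e+00 -6.24779124e-04
  1.39070066e+00  1.67628286e+00] [257.7280441  184.96067279]
```

View pics/w9.png

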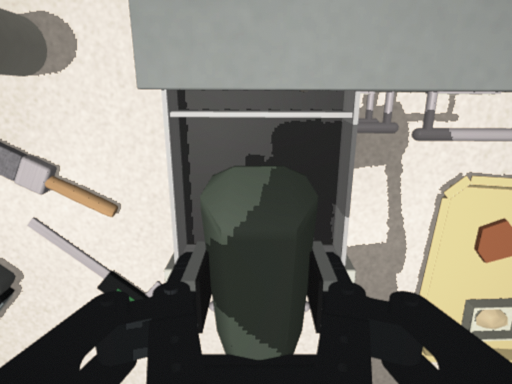

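View pics/s9.png

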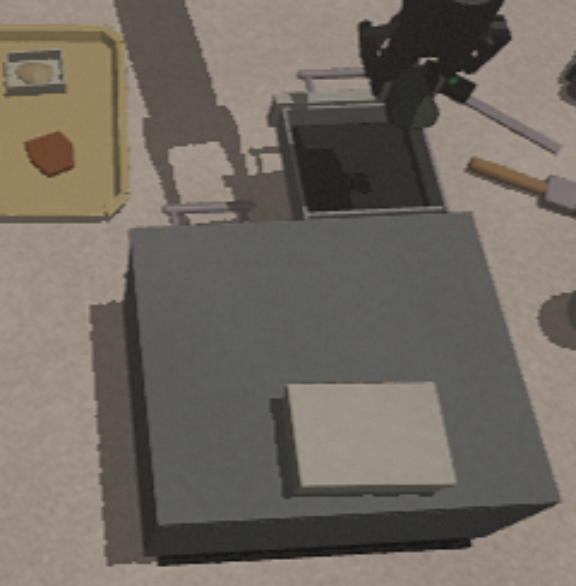

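```bash
python3 - <<'E'
from h import *
s=observe()
a=np.radians(6.3);x=np.array([np.cos(a),np.sin(a),0]);y=np.array([-x[1],x[0],0])
c=np.array([.581,.155,.139])
for k,l,z in [(.065,0,.171),(.065,.075,.171),(.065,-.075,.171),(.086,0,.198),(0,.075,.175),(0,-.075,.175)]: 
    q=c+k*x+l*y; q[2]=z; print(k,l,proj("wrist",q,s))
E
```

```text
0.065 0 [257.60705295 119.03954006]
0.065 0.075 [166.74308052 118.96779482]
0.065 -0.075 [348.44657753 119.111266  ]
0.086 0 [257.48248419  92.22930143]
0 0.075 [171.46617221 195.69906201]
0 -0.075 [343.73472453 195.81551098]
```

Emit:
play_rows:
  commands:
    - [[0,0,0,-0.4,0.2,0,-0.2],[0,0,0,-0.4,0.2,0,-0.2],[0,0,0,0,0,2,-0.2],[0,0,0,0,0,3,-0.2],[0,0,0,0,0,3,-0.2],[0,0,0,0,0,2,-0.2],[0,0,0,0,0,1,-0.2],[0,0,0,0,0,0,-0.2],[0,0,0,0,0,0,-0.2]]

```text
time: 17.8
eef_pos: [0.5845, 0.1523, 0.2015]
tcp_rot: [0.998, 0.056, 0.001, -0.0]
force: [-0.9, -0.5, -2.1]
width: 0.0421
```

```bash
python3 - <<'E'
from h import *
delta([.583,.152,.1415],6.5)
im=grab_frame("wrist"); cv2.imwrite("pics/w10.png",im[:,:,::-1])
E
```

```text
t 17.8 pos [0.5845 0.1523 0.2015] w 0.0421 F [-0.9 -0.5 -2.1]
turn [-0.01 -0.1  -0.03] shift after turn cm [-0.15  0.01  6.  ] shift now [-0.16  0.01  6.  ]
```

View pics/w10.png

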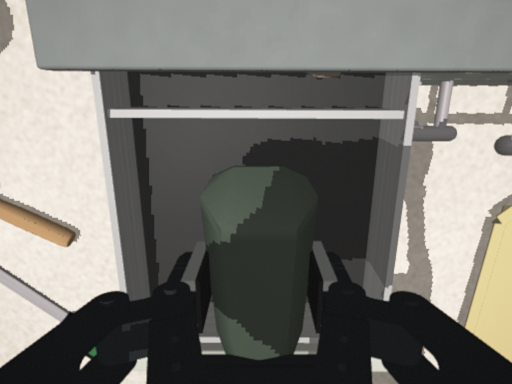

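```bash
python3 - <<'E'
from h import *
s=observe()
print(at_z("wrist",258,119,.171,s),at_z("wrist",258,338,.183,s),at_z("wrist",258,348,.183,s),at_z("wrist",258,70,.198,s))
print(at_z("wrist",258,357,s["eef_pos"][2]+.010,s),at_z("wrist",258,168,s["eef_pos"][2]+.01,s))
E
```

```text
[0.64722897 0.15922969 0.171     ] [0.52417023 0.14544237 0.183     ] [0.51716692 0.14465981 0.183     ] [0.66869789 0.16154661 0.198     ]
[0.53736839 0.1468286  0.21214169] [0.63059068 0.15724545 0.21214169]
```

Emit:
play_rows:
  commands:
    - [[0,0,0,0,0,1.5,-0.2],[0,0,0,0,0,1.5,-0.2],[0,0,0,0,0,1,-0.2],[0,0,0,0,0,0.7,-0.2],[0,0,0,0,0,0.4,-0.2],[0,0,0,0,0,0.2,-0.2],[0,0,0,0,0,0.2,-0.2],[0,0,0,0,0,0,-0.2],[0,0,0,0,0,0,-0.2]]

```text
time: 18.75
eef_pos: [0.5842, 0.1525, 0.1458]
tcp_rot: [0.998, 0.057, 0.0, -0.0]
force: [0.2, 1.0, -1.4]
width: 0.042
```

Emit:
play_rows:
  commands:
    - [[0,0,0,0,0,0.1,-0.2],[0,0,0,0,0,0.1,-0.2],[0,0,0,0,0,0,-0.2]]

```text
time: 19.05
eef_pos: [0.5838, 0.1524, 0.1432]
tcp_rot: [0.998, 0.057, -0.0, 0.0]
force: [-0.1, 0.2, -2.2]
width: 0.0421
```

Emit:
play_rows:
  commands:
    - [[0,0,0,0,0,0.1,-0.2],[0,0,0,0,0,0,-0.2],[0,0,0,0,0,0,-0.2]]

```text
time: 19.35
eef_pos: [0.5838, 0.1524, 0.1422]
tcp_rot: [0.998, 0.057, -0.0, 0.0]
force: [-0.2, -0.3, -2.4]
width: 0.0422
```

Emit:
play_rows:
  commands:
    - [[0,0,0,0,0,0.1,-0.2],[0,0,0,0,0,0,-0.2],[0,0,0,0,0,0,-0.2]]

```text
time: 19.65
eef_pos: [0.584, 0.1525, 0.1415]
tcp_rot: [0.998, 0.057, 0.0, -0.0]
force: [-0.3, 0.5, -2.1]
width: 0.0425
```

Emit:
play_rows:
  commands:
    - [[0,0,0,0,0,0.1,-0.2],[0,0,0,0,0,0,-0.2],[0,0,0,0,0,0,-0.2]]

```text
time: 19.95
eef_pos: [0.5843, 0.1525, 0.1414]
tcp_rot: [0.998, 0.057, 0.001, -0.0]
force: [-2.6, -0.6, 6.1]
width: 0.0421
```

Emit:
play_rows:
  commands:
    - [[0,0,0,0,0,0.1,-0.2],[0,0,0,0,0,0,-0.2],[0,0,0,0,0,0,-0.2]]

```text
time: 20.25
eef_pos: [0.5852, 0.1526, 0.1414]
tcp_rot: [0.998, 0.057, 0.002, -0.0]
force: [-2.7, -0.7, 7.3]
width: 0.0422
```

Emit:
play_rows:
  commands:
    - [[0,0,0,0,0,-0.1,-0.2],[0,0,0,0,0,0,0.02],[0,0,0,0,0,0,0.1],[0,0,0,0,0,0,0.2],[0,0,0,0,0,0,0.3],[0,0,0,0,0,0,0.3]]

```text
time: 20.85
eef_pos: [0.5834, 0.1523, 0.1397]
tcp_rot: [0.998, 0.057, -0.001, 0.0]
force: [-0.2, -0.6, 1.0]
width: 0.0556
```

```bash
python3 - <<'E'
from h import *
delta([.583,.152,.1415],6.5)
im=grab_frame("wrist"); cv2.imwrite("pics/w11.png",im[:,:,::-1])
E
```

```text
t 20.85 pos [0.5834 0.1523 0.1397] w 0.0556 F [-0.2 -0.6  1. ]
turn [ 0.01  0.06 -0.  ] shift after turn cm [-0.05  0.03 -0.18] shift now [-0.05  0.03 -0.18]
```

View pics/w11.png

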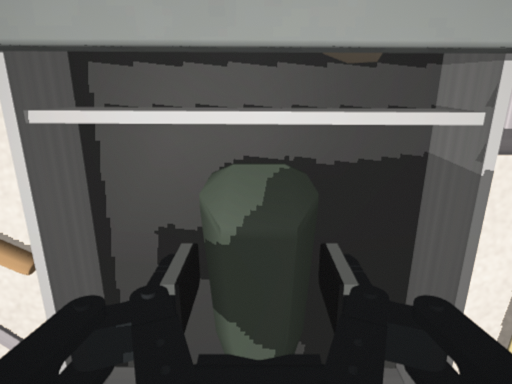

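The axe is released at wrist pixel (258,260) and lies on the foam clear of both fingers. Next I retreat straight up.

Emit:
play_rows:
  commands:
    - [[0,0,0,0,0,-0.5,0.3],[0,0,0,0,0,-1,0.3],[0,0,0,0,0,-2,0.3],[0,0,0,0,0,-3,0.3],[0,0,0,0,0,-4,0.3],[0,0,0,0,0,-4,0.3],[0,0,0,0,0,-4,0.3],[0,0,0,0,0,-3,0.3],[0,0,0,0,0,-2,0.3],[0,0,0,0,0,0,0.3],[0,0,0,0,0,0,0.3]]

```text
time: 22.0
eef_pos: [0.5839, 0.1524, 0.3758]
tcp_rot: [0.998, 0.057, 0.001, -0.0]
force: [0.3, -0.1, 0.1]
width: 0.0559
```

```bash
python3 - <<'E'
from h import *
s=observe();print(s["time"],s["eef_pos"])
im=grab_frame("wrist"); cv2.imwrite("pics/w12.png",im[:,:,::-1])
im=grab_frame("scene"); cv2.imwrite("pics/s12.png",cv2.resize(im[140:384,150:470],None,fx=2.4,fy=2.4)[:,:,::-1])
E
```

```text
22.0 [0.58389624 0.15241497 0.37579167]
```

View pics/w12.png

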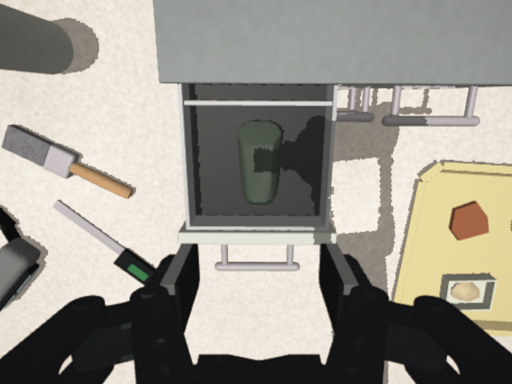

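View pics/s12.png

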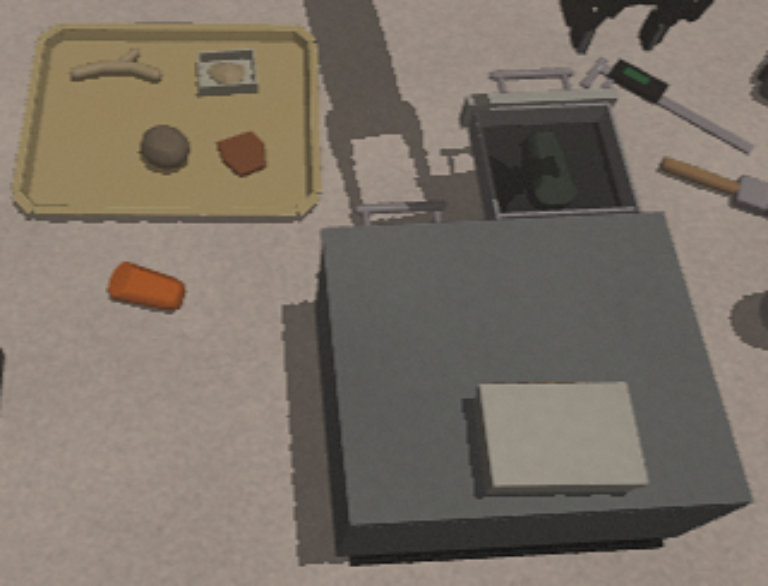

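```bash
python3 - <<'E'
from h import *
s=observe()
h=at_z("wrist",257.5,266.5,.166,s); e=at_z("wrist",257.5,82,.198,s); print(h,e,np.linalg.norm((h-e)[:2]))
a=cv2.imread("pics/s4.png",0).astype(float);b=cv2.imread("pics/s12.png",0).astype(float)
d=abs(a-b)
for n,(x0,x1,y0,y1) in dict(handle=(485,580,62,105),divider=(490,640,200,215),tray=(60,270,40,110),hs=(135,270,110,185),rh=(350,450,198,225)).items(): print(n,d[y0:y1,x0:x1].mean())
A=a[60:110,480:620];B=b[60:110,480:620]; print(cv2.phaseCorrelate(A,B,cv2.createHanningWindow(A.shape[::-1],cv2.CV_64F)))
A=cv2.imread("pics/s4.png");B=cv2.imread("pics/s12.png")
cv2.imwrite("pics/cmp.png",np.vstack([cv2.resize(q[50:225,440:660],None,fx=1.7,fy=1.7) for q in (A,B)]))
E
```

```text
[0.46413394 0.13978426 0.166     ] [0.66738594 0.16232926 0.198     ] 0.2044985416413566
handle 10.626438188494491
divider 8.987111111111112
tray 1.1412244897959183
hs 1.1711604938271605
rh 20.453333333333333
((-0.20120250768268022, 0.2656280036890877), 0.694374443143776)
```

View pics/cmp.png

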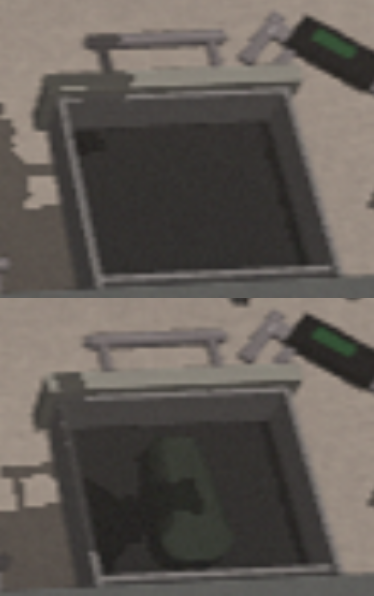

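```bash
python3 -c "
from station import *
print(hand_in())"
```

```text
the job is handed in; nothing more can be done
None
```

The upper left drawer is out at its stop, and the axe head lies flat on the foam in its front compartment. I handed the job in at about 22 s of robot time.

- **Drawer:** I pulled it by its bar handle until the force rose to about 12 N and the handle moved no further. After placing the axe, the handle measured 204.5 mm in front of the cabinet front, against 205 mm expected at the stop. The drawer's position in the scene picture did not change after I let go of the handle.
- **Axe head:** I took the dark grey-green one from the tray and left the orange look-alikes alone. I lowered it in 1 mm steps until it touched the foam at about 7 N, then opened the fingers and lifted straight up.
- **Other finds and drawers:** the tray area looks unchanged in before-and-after pictures. The other drawers look shut by eye. The pixel check around the right handle did differ; I put this down to the arm's moving shadow and did not measure the handle's position.

The axe's sideways position read about 3 mm differently in two wrist views. I went by the closer view, and the grasp came out centred.

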